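Hang the lure-blank bin on the louvred rack

TASK

Pick up the red bin with the fish blanks in it and hang it in the gap between the two blue bins on the top row of the louvred rack: bring its lip in over the louver, lower it by hand until the lip has caught and the rack carries the bin, and only then let go. The sheet is thumb-screwed on studs and never sits quite where it should, so feel for it slowly and with a light hand: push only lightly against the rack. Keep the blanks in the bin and leave the other things on the bench where they are.

Things in the scene. Friction and masses are not known exactly. Their poses are not given: they have to be found in the camera images.
- bin: Red open-fronted plastic bin on the bench, 0.2 to 0.3 kg with its stock; 120 long (x, towards its rear and lip) x 62 wide (y) x 70 high, walls 3. Origin at the centre of the underside. Sides are full height from x -20 to +60, then slope down to 38 at the front (x -60). Hung right, it has the rack's yaw and its origin lies 66 below the louver's edge, about 72 in front of the sheet. Sizes mm.
- bin_lip (a point): Middle of the lower edge of the bin's hook, 69 behind and 52 above the bin's origin. The lip runs along the rear rim: a web (z 66 to 70) reaches back from the rear wall (x 60) to x 71 and ends in a hook 4 thick (x 67 to 71), 56 wide, turned down to z 52. The 7 mm gap between wall and hook goes over a louver. Sizes mm.
- bin_grip (a point): Best place to grip the bin, from above across its 62 mm width: at x +12, 53 above its underside, midway between the side walls (fingers outside).
- rack: Louvred rack, fixed: two uprights (y +-192, 285 high) hold a grey sheet 358 mm wide, 255 high. Origin on the bench below the nominal front face; front faces -x, y runs along the sheet. The sheet is clamped on studs in slots: face and louvers stand up to 12 mm in or out (x) and up to 7 mm up or down of nominal, rigid, upright and square. The pose does not show this: find it by touch.
- face_nominal (a point): On the plain part of the sheet's front face above the top louvers, at its middle, 230 above the bench, where it nominally lies; the real face is up to 12 mm in front or behind. The plain part reaches from the top louver's edge to 50 above it. Sizes mm.
- louver_nominal (a point): Nominal middle of the inner upper edge of the top louver row (205 mm up, 8 off the sheet); the real one is up to 12 mm off in x, 7 in z. A louver is a rigid tongue 3 thick, sloping up and out. The channel behind it is 8 wide at the edge, 5 wide 16 lower; its outer side stands 11 off the sheet. Seated, the hook is in the channel and the web rests on this edge. Further rows lie 45, 90 and 135 lower.
- hung_bins (a joint): Where the middle of the free gap lies along the rack's y, in m (-0.025 to 0.025). The gap, 128 wide, is between two blue bins on the top row, 85 wide each, as high and deep as the red one and with their rims level with its rim when hung; they stay put. Two lower bins hang on the third row, tops about 119 up. Sizes are in mm.
- blank_a: A wooden fish-lure blank lying in the red bin, 58 x 18 x 18, origin at the centre of its underside, x along it. Sizes mm.
- blank_b: The second blank, the same, beside it.
- knife: Carving knife lying on the bench in front of the red bin (about 115 mm from its centre, on the low-front side), 165 long along x, 19 high. Leave alone. Sizes mm.
- decoy: Painted fish decoy on a small foot, 160 x 52 x 65 high, origin under its middle. Leave alone. Sizes mm.
- paint_jar: Yellow paint jar, 52 diameter, 65 high, on the bench in front of the rack. Leave alone. Sizes mm.
- glue: White glue bottle with red cap, 48 diameter, 135 high. Leave alone. Sizes mm.
- brush_tub: Metal tub of brushes, 80 diameter, about 205 high with the brushes. Leave alone. Sizes mm.
- driver: Screwdriver with a yellow handle lying on the bench. Leave alone.
- wood_block: Offcut of wood 90 x 55 x 35. Leave alone. Sizes mm.

How it is judged:
By the outcome, as a careful person would: the job done as asked, in the order asked, and still so for the second after the job is handed in, with the robot touching nothing.
It also fails if it takes over 58 s, if anything falls off the work surface, if the arm or the gripper's body presses on something with over 40 N, if the wrist force passes 120 N, or if a joint passes its speed limit or range.

ROBOT

A 6-joint arm with a two-finger parallel gripper is mounted at the origin on the work surface. World frame = base frame: x ahead of the robot, y to its left, z up, the work surface at z = 0. Lengths are in m, angles in degrees, forces in N, time in s.
With the tool pointing down it reaches from about 0.35 to 1 m from the base axis. Payload 7.1 kg.
Tool frame: the origin (TCP) lies between the finger pads; the fingertips stand 25 mm ahead of it and the grasp point (between the pads) lies 6 mm ahead of it (ctrl.tips_ahead is the distance from the TCP to the fingertips, in m); z points along the fingers, y is the direction in which the jaws open and shut (so a half turn about z gives the same grasp; the last joint's range is limited). The gripper opens to 85 mm and grips with 20 to 120 N. Pads are 22 mm wide; open, the fingers measure 114 mm over their backs; the gripper's body (76 mm by 85 mm) begins 54 mm behind the grasp point. The pads swing forward as they close: fully open they stand 13 mm farther back than shut.
Start: joints at [-1.089, 24.242, 93.386, -0, 62.372, -1.089], TCP at [0.625, 0, 0.256] pointing down, gripper open.
Joint ranges: [-172.04, 172.04], [-51.8, 120.97], [4.93, 147.93], [-75.15, 255.16], [6.16, 154.13], [-145.62, 145.62]. Speed limits (degrees/s): [136.94, 136.94, 172.46, 180, 180, 180].

INTERFACE

Orientations are given as [roll, pitch, yaw] about the fixed x, y, z axes, in that order (R = Rz(yaw) Ry(pitch) Rx(roll)).
In Python, from rig import ctrl gives the robot as it stands.
- The arm moves only by the shell command python3 -m creep 'ROWS'. ROWS is a JSON object of lists of equal length, an entry for each row: "claw": the opening in per cent of the stroke, from 0 (shut) to 100 (fully open); "xyz": the shift along the tool's x, y, z in mm, a list of three; "delta_rot": the turn, a rotation vector about the tool's x, y, z in rad, a list of three. A call has 1 to 12 rows; each row is the pose to reach, as a shift and turn from the pose commanded when the call began, along the tool's axes at that moment; what a row does not reach only later rows make up. A row lasts 1/10 s, in which the tool goes at most 50 mm and 8.59 degrees, less where a joint would pass 70% of its speed; a pose out of reach is approached as far as the arm can. A call with a gripper value outside its range is refused whole. The fingers move at their own pace and stop on an object; the grip force is fixed at half the most. Time passes only in rows, so rows that repeat a pose let the fingers close. It gives the time, the measured TCP pose, the force and the opening at its end, in the units of the state.
- ctrl.sense(): the state, without advancing time (a new reading comes with each control period).
- ctrl.read_camera(name): name is "scene" or "side" or "wrist"; returns the picture (480x640x3 uint8, red, green, blue); there is no depth.
- ctrl.camera_params(name): a dict with "camera_matrix" (3x3 intrinsics, pixels), "R" (3x3) and "t" (3): a world point X has camera coordinates R X + t; the wrist camera has in their place "T_tool_cam" (4x4, takes a point from camera to tool coordinates, whose origin is the TCP and whose axes are the flange's). Camera axes: x right, y down, z forward; pixel columns grow to the right and rows downward; lengths in m; the calibration is good to about 2 mm. A picture is of the moment at which its call begins: read the wrist's pose just before it. camera_params takes no time and is no camera call.
- ctrl.hand_in(): hands the job in, once; it reports no verdict.
Trained networks look in the newest picture that a camera, given by its name, has taken for a name from the list of things; names that differ only in an ending like _2 or _b are one class to them, and where a whole thing is asked for, a point or a joint stands for the part that bears it (a point fixed in the world has none). Each returns a list of dicts, best first, with "conf" (0 to 1); they miss things now and then, are a little off and sometimes report something else, mostly with a low value. They report only what shows in the picture. A call takes as long as a camera call.
- ctrl.recognise(thing, camera): "point" ([x, y, z] in m, in the coordinates of the camera as it stood for that picture, good to about 4 mm: the middle of the surface that is visible of it).
- ctrl.cut_out(thing, camera): "region" (480x640 bool, what is visible of it).
The state is a dict: "time": time; "joint_pos": joint angles; "qd": joint speeds; "joint_efforts": joint torques, N m; "ee_pos": TCP position; "eef_rot": TCP orientation; "wrist_force": force on the tool from outside, world axes, zero at the start; "torque": the same for the moment, N m; "finger_gap": opening from 0.0 (shut) to 1.0 (fully open).
Only numpy, scipy, OpenCV 4.12 (cv2) and the standard library are available. Lean on these libraries where they do the work, as an engineer would, in place of code of your own. Each camera call takes 0.05 s, during which the arm holds its last target.

## Working session

There is one attempt and no reset: what is moved stays moved. The work goes in short steps, Python scripts to look and compute and a shell command to move; the robot and the scene stay as the last step left them, time stands still between calls to the robot, and variables do not carry over. Pictures are saved under pics/ and viewed, and the job is handed in when it is done.

```bash
ls; mkdir -p pics
python3 - <<'E'
from rig import ctrl
import cv2, numpy as np
s=ctrl.sense(); print(s)
for n in ["scene","side","wrist"]:
    im=ctrl.read_camera(n); cv2.imwrite(f"pics/a_{n}.png",im[:,:,::-1])
    p=ctrl.camera_params(n); print(n,{k:np.round(v,4).tolist() for k,v in p.items()})
print(ctrl.tips_ahead)
E
```

```text
pics
{'time': 0.0, 'joint_pos': array([-1.08800446e+00,  2.42836144e+01,  9.34328603e+01, -9.69516016e-07,
        6.23727653e+01, -1.08719674e+00]), 'qd': array([ 0.02675574,  0.07178796, -0.03396257,  0.01169361, -0.00075184,
        0.07821382]), 'joint_efforts': array([ 6.87376578e-04, -5.57382560e+01, -2.81743366e+01,  7.52266601e-05,
        7.21184188e-03,  1.02962622e-05]), 'ee_pos': array([6.24478022e-01, 4.23406044e-05, 2.55544778e-01]), 'eef_rot': array([-1.79910776e+02, -1.69238081e-03,  8.99991914e+01]), 'wrist_force': array([0.11869112, 0.14904106, 0.20319522]), 'torque': array([ 0.00682754,  0.01504911, -0.04524706]), 'finger_gap': 1.0007079907600238}
scene {'camera_matrix': [[547.3437, 0.0, 317.0795], [0.0, 547.3437, 238.802], [0.0, 0.0, 1.0]], 'R': [[0.2993, 0.9542, 0.0012], [0.7322, -0.2288, -0.6415], [-0.6118, 0.1929, -0.7671]], 't': [-0.0849, -0.3366, 2.0212]}
side {'camera_matrix': [[452.8177, 0.0, 322.5753], [0.0, 452.8177, 241.1974], [0.0, 0.0, 1.0]], 'R': [[0.831, -0.556, -0.0169], [-0.3195, -0.4522, -0.8327], [0.4554, 0.6974, -0.5534]], 't': [-0.4962, 0.2648, 0.9484]}
wrist {'camera_matrix': [[338.7082, 0.0, 318.1217], [0.0, 338.7082, 243.6073], [0.0, 0.0, 1.0]], 'T_tool_cam': [[-0.0003, -0.962, -0.2731, 0.0694], [1.0, -0.0002, -0.0001, -0.0001], [0.0001, -0.2731, 0.962, -0.117], [0.0, 0.0, 0.0, 1.0]]}
0.025
```

View pics/a_scene.png

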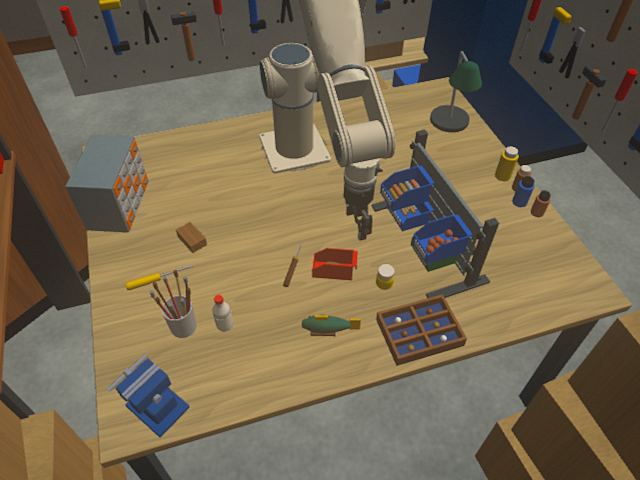

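View pics/a_side.png

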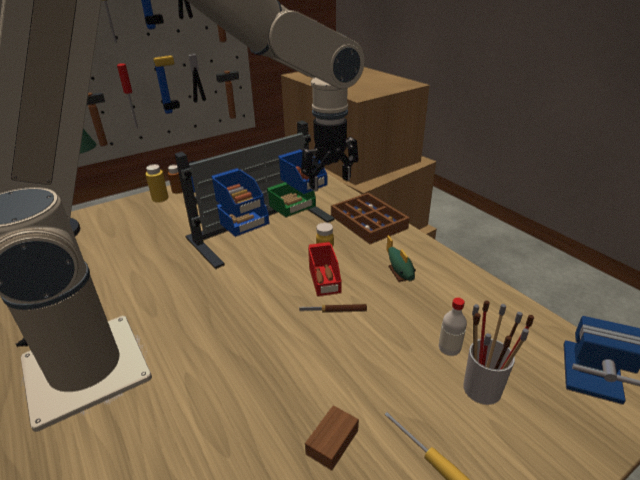

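View pics/a_wrist.png

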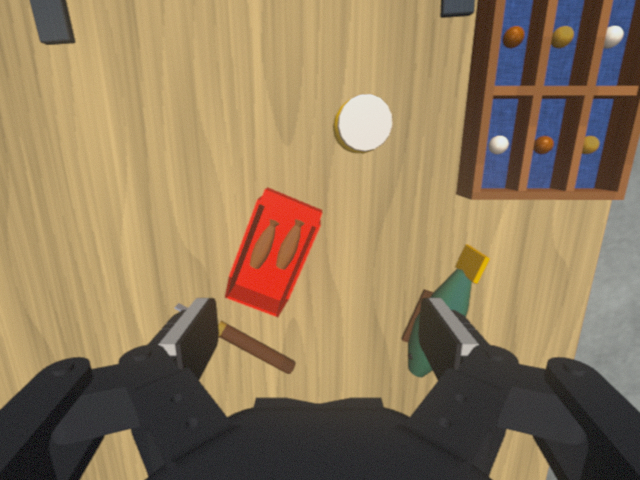

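```bash
cat > h.py <<'E'
from rig import ctrl
import cv2, numpy as np
from scipy.spatial.transform import Rotation as Ro
def camT(n,s=None):
    p=ctrl.camera_params(n); K=np.array(p["camera_matrix"])
    if n=="wrist":
        s=s or ctrl.sense()
        T=np.eye(4); T[:3,:3]=Ro.from_euler('xyz',s['eef_rot'],degrees=True).as_matrix(); T[:3,3]=s['ee_pos']
        T=T@np.array(p["T_tool_cam"]); Ti=np.linalg.inv(T); return K,Ti[:3,:3],Ti[:3,3]
    return K,np.array(p["R"]),np.array(p["t"])
def proj(X,c):
    K,R,t=c; x=(np.atleast_2d(X)@R.T+t)@K.T; return x[:,:2]/x[:,2:]
def toW(x,c): return c[1].T@(np.array(x)-c[2])
def ray(px,z,c):
    K,R,t=c; d=R.T@np.linalg.inv(K)@np.array([px[0],px[1],1.]); o=-R.T@t; return o+d*(z-o[2])/d[2]
E
python3 - <<'E'
from h import *
for n in ["scene","side","wrist"]:
    c=camT(n)
    for th in ["bin","rack","hung_bins","knife","paint_jar","decoy","blank_a"]:
        r=ctrl.recognise(th,n)
        print(n,th,[(round(q['conf'],2),np.round(toW(q['point'],c),3).tolist()) for q in r[:3]])
im=cv2.imread("pics/a_wrist.png"); cv2.imwrite("pics/b.png",cv2.resize(im[170:330,180:380],None,fx=4,fy=3.75*4/3.75-0.25,interpolation=2)[:600])
im=cv2.imread("pics/a_scene.png"); cv2.imwrite("pics/c.png",cv2.resize(im[120:320,360:520],None,fx=3,fy=3,interpolation=2))
im=cv2.imread("pics/a_side.png"); cv2.imwrite("pics/d.png",cv2.resize(im[110:290,160:360],None,fx=4,fy=3.3,interpolation=2))
E
```

```text
scene bin [(0.74, [0.582, -0.037, 0.038])]
scene rack [(0.86, [0.643, 0.271, 0.176])]
scene hung_bins [(0.74, [0.643, 0.229, 0.177]), (0.24, [0.64, 0.276, 0.173])]
scene knife [(0.45, [0.547, -0.165, 0.018])]
scene paint_jar [(0.58, [0.68, 0.085, 0.052])]
scene decoy [(0.59, [0.775, -0.124, 0.038])]
scene blank_a []
side bin [(0.93, [0.584, -0.029, 0.031])]
side rack [(0.68, [0.501, 0.284, 0.173])]
side hung_bins [(0.76, [0.508, 0.213, 0.176])]
side knife [(0.73, [0.532, -0.165, 0.012]), (0.37, [0.654, 0.071, 0.052]), (0.36, [0.579, -0.03, 0.032])]
side paint_jar [(0.84, [0.653, 0.077, 0.051])]
side decoy [(0.65, [0.749, -0.142, 0.032])]
side blank_a [(0.62, [0.447, -0.571, 0.02]), (0.51, [0.586, -0.047, 0.017])]
wrist bin [(0.63, [0.571, -0.045, 0.015])]
wrist rack [(0.8, [0.38, 0.188, 0.008]), (0.69, [0.666, 0.094, 0.063])]
wrist hung_bins [(0.56, [0.577, -0.043, 0.018])]
wrist knife [(0.64, [0.545, -0.164, 0.018])]
wrist paint_jar [(0.93, [0.662, 0.092, 0.062])]
wrist decoy [(0.93, [0.77, -0.087, 0.035]), (0.46, [0.385, 0.187, 0.009])]
wrist blank_a [(0.92, [0.57, -0.032, 0.018]), (0.6, [0.591, -0.033, 0.02])]
```

View pics/b.png

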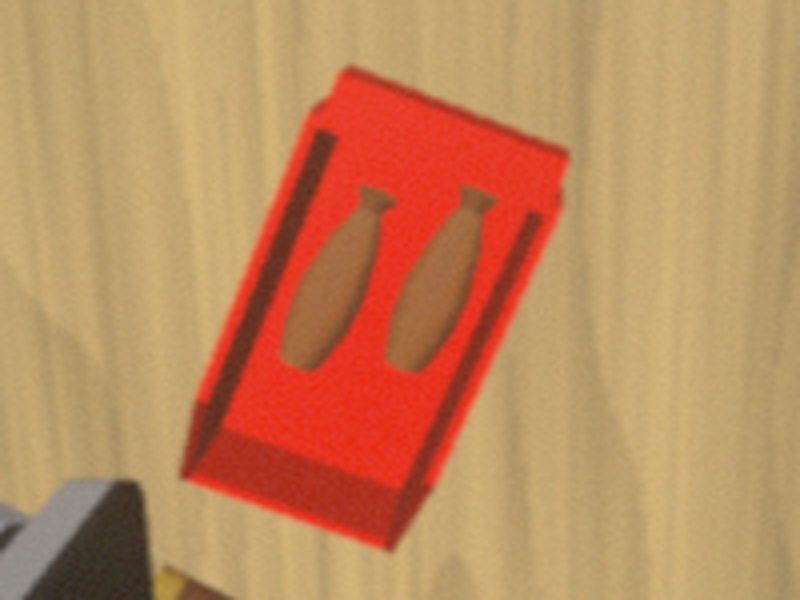

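View pics/c.png

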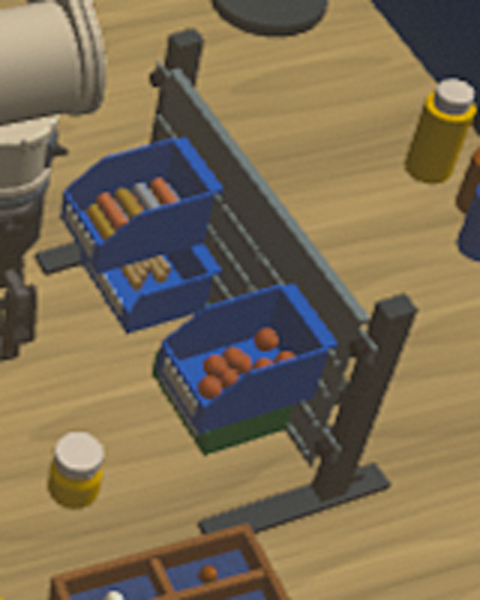

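View pics/d.png

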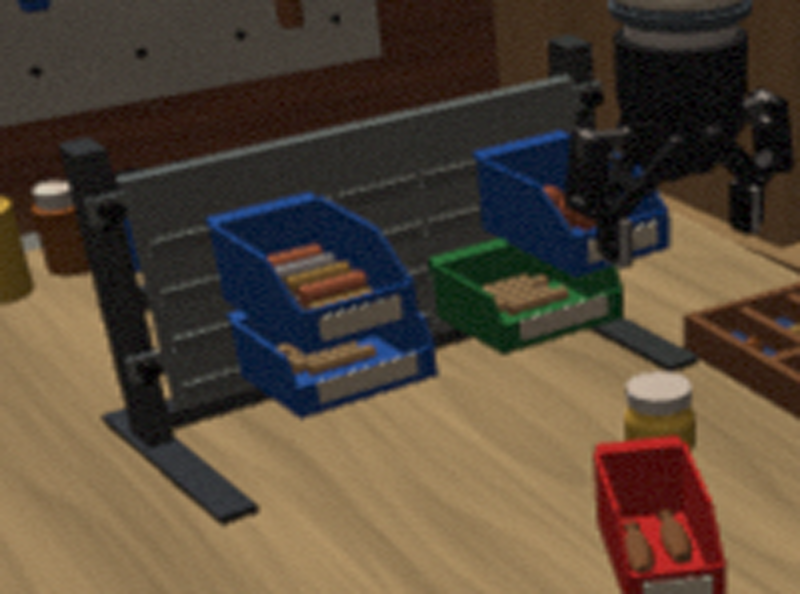

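Run:
```python
from h import *
from scipy.optimize import least_squares
c=camT("wrist")
M=np.array([[71,28,70],[71,-28,70],[-60,31,38],[-60,-31,38],[60,31,70],[60,-31,70],[-20,31,70],[-20,-31,70]])/1000
P=np.array([[267,187.6],[322.2,210],[225.8,297.5],[277.8,316.9],[258.5,198.8],[320.3,224.7],[229.3,276.7],[288.3,299.9]])
def w(p):
    a=p[2]; R=np.array([[np.cos(a),-np.sin(a),0],[np.sin(a),np.cos(a),0],[0,0,1]]); return M@R.T+[p[0],p[1],0]
f=lambda p:(proj(w(p),c)-P).ravel()
r=least_squares(f,[.58,-.04,1.2],loss='soft_l1'); print(r.x,np.degrees(r.x[2])); print(np.round(f(r.x).reshape(-1,2),1).tolist())
p=r.x; g=[p[0]+.012*np.cos(p[2]),p[1]+.012*np.sin(p[2])]; print("grip",g)
# rack rough
cs,cd=camT("scene"),camT("side")
for nm,px,z in [("upA",(421.5,132.5),.285),("upB",(491.5,221),.285)]: print(nm,ray(px,z,cs))
S=lambda x,y:(x/4+160,y/3.3+110)
for nm,px,z in [("upA",S(84,147),.285),("upB",S(570,42),.285),("footA tip",S(237,515),0.005),("footB tip",S(680,357),0.005)]: print(nm,ray(px,z,cd))
C=lambda x,y:(x/3+360,y/3+120)
for nm,px in [("footB front",C(205,528)),("footB back",C(383,480)),("footA front",C(42,262))]: print(nm,ray(px,.005,cs))
```

```text
[ 0.57600471 -0.04216821  1.17487824] 67.31556453945151
[[-2.1, 1.0], [0.7, 2.6], [-1.1, -0.5], [0.7, 0.1], [-1.0, -0.1], [0.9, 0.1], [-0.2, -1.0], [1.2, -1.2]]
grip [np.float64(0.5806325725509958), np.float64(-0.031096490795434698)]
upA [0.36951769 0.29947388 0.285     ]
upB [0.74813732 0.32397074 0.285     ]
upA [0.36352766 0.29601124 0.285     ]
upB [0.74298951 0.31702772 0.285     ]
footA tip [0.37030482 0.16552835 0.005     ]
footB tip [0.75969158 0.20062886 0.005     ]
footB front [0.75191535 0.1928113  0.005     ]
footB back [0.75239511 0.38588197 0.005     ]
footA front [0.37424438 0.17009596 0.005     ]
```

```bash
python3 -m creep '{"claw":[100,100,100,100,100],"xyz":[[-12,-18,20],[-24,-35,50],[-31,-44,80],[-31,-44,100],[-31,-44,100]],"delta_rot":[[0,0,0.14],[0,0,0.28],[0,0,0.396],[0,0,0.396],[0,0,0.396]]}'
python3 - <<'E'
from h import *
s=ctrl.sense();print(s['ee_pos'],s['eef_rot'])
im=ctrl.read_camera("wrist"); cv2.imwrite("pics/e.png",im[:,:,::-1])
E
```

```text
time: 1.7
ee_pos: [0.5789, -0.0311, 0.1538]
eef_rot: [-179.7, 0.1, 67.3]
wrist_force: [-0.8, -0.2, 0.6]
finger_gap: 1.0
[ 0.57891364 -0.03109568  0.15377452] [-1.79711832e+02  9.52150614e-02  6.72920247e+01]
```

View pics/e.png

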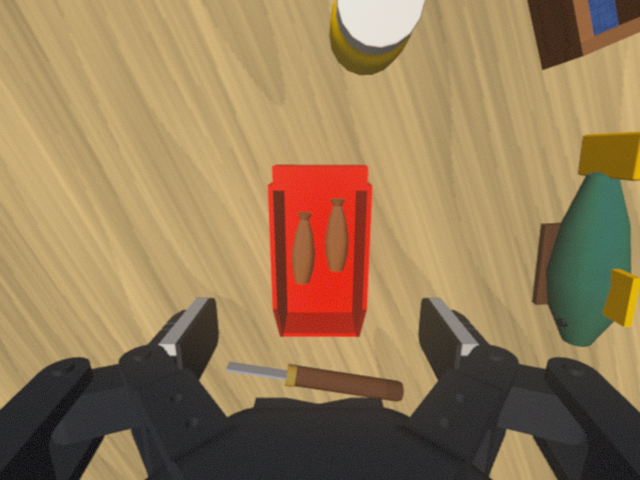

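Run:
```python
from h import *
from scipy.optimize import least_squares
s=ctrl.sense(); c=camT("wrist",s)
M=np.array([[71,28,70],[71,-28,70],[-60,31,38],[-60,-31,38],[60,31,70],[60,-31,70]])/1000
P=np.array([[273,165],[367.5,165],[280,336],[362,336],[268.5,184],[371.5,184]])
def w(p):
    a=p[2]; R=np.array([[np.cos(a),-np.sin(a),0],[np.sin(a),np.cos(a),0],[0,0,1]]); return M@R.T+[p[0],p[1],0]
f=lambda p:(proj(w(p),c)-P).ravel()
r=least_squares(f,[.58,-.04,1.2]); p=r.x; print(p,np.degrees(p[2])); print(np.round(f(p).reshape(-1,2),1).tolist())
g=np.array([p[0]+.012*np.cos(p[2]),p[1]+.012*np.sin(p[2]),.057])
R=Ro.from_euler('xyz',s['eef_rot'],degrees=True).as_matrix(); print(g,R.T@(g-s['ee_pos'])*1000)
```

```text
[ 0.57700681 -0.04227306  1.18069256] 67.64870056986334
[[-0.9, 0.5], [0.7, -0.1], [1.0, -0.5], [-1.5, -0.8], [-0.6, 0.6], [1.1, -0.0]]
[ 0.58157022 -0.03117462  0.057     ] [ 0.39407398  1.42693371 98.45328467]
```

```bash
python3 -m creep '{"claw":[100,100,100,100,40,40,40,40,40,40],"xyz":[[0,1,30],[0,1,60],[0,1,90],[0,1,97],[0,1,97],[0,1,97],[0,1,97],[0,1,97],[0,1,97],[0,1,97]],"delta_rot":[[0,0,0],[0,0,0],[0,0,0],[0,0,0],[0,0,0],[0,0,0],[0,0,0],[0,0,0],[0,0,0],[0,0,0]]}'
python3 -m creep '{"claw":[40,40,40],"xyz":[[0,0,0],[0,0,0],[0,0,0]],"delta_rot":[[0,0,0],[0,0,0],[0,0,0]]}'
```

```text
time: 2.75
ee_pos: [0.5832, -0.0314, 0.0611]
eef_rot: [179.8, -0.1, 67.3]
wrist_force: [-0.8, 0.4, 7.1]
finger_gap: 0.717
time: 3.05
ee_pos: [0.5832, -0.0314, 0.0611]
eef_rot: [179.8, -0.1, 67.3]
wrist_force: [-0.1, 1.2, 7.5]
finger_gap: 0.719
```

```bash
python3 -m creep '{"claw":[40,40,40,40,40],"xyz":[[0,0,-10],[0,0,-40],[0,0,-80],[0,0,-110],[0,0,-110]],"delta_rot":[[0,0,0],[0,0,0],[0,0,0],[0,0,0],[0,0,0]]}'
python3 - <<'E'
from h import *
cs=camT("scene")
C=lambda x,y:(x/3+360,y/3+120)
for px in [C(221,188),C(293,286),C(184,140),C(335,343)]: print(ray(px,.209,cs))
for n in ("scene","side","wrist"):
  im=ctrl.read_camera(n); cv2.imwrite(f"pics/f_{n}.png",im[:,:,::-1])
print(ctrl.sense()['wrist_force'],ctrl.sense()['torque'])
E
```

```text
time: 3.55
ee_pos: [0.5846, -0.0316, 0.1743]
eef_rot: [179.5, -0.2, 67.3]
wrist_force: [0.7, -1.4, -3.5]
finger_gap: 0.713
[0.50787711 0.287864   0.209     ]
[0.64613802 0.29593062 0.209     ]
[0.43398522 0.28191899 0.209     ]
[0.72020264 0.30035515 0.209     ]
[-0.40876129  0.68983008 -3.09623098] [-0.03593366 -0.04316034 -0.02123341]
```

View pics/f_wrist.png

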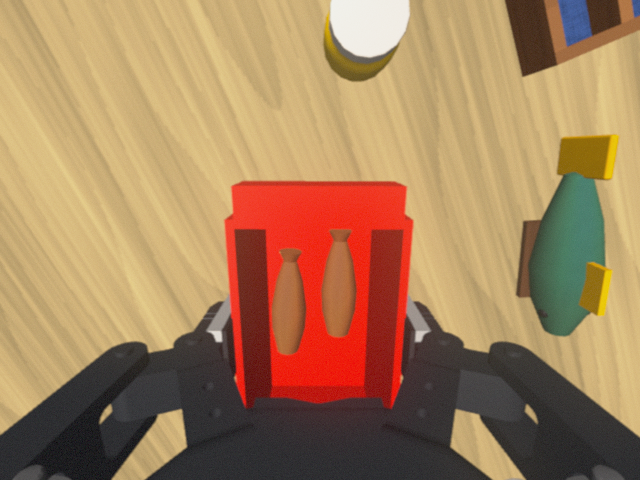

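View pics/f_side.png

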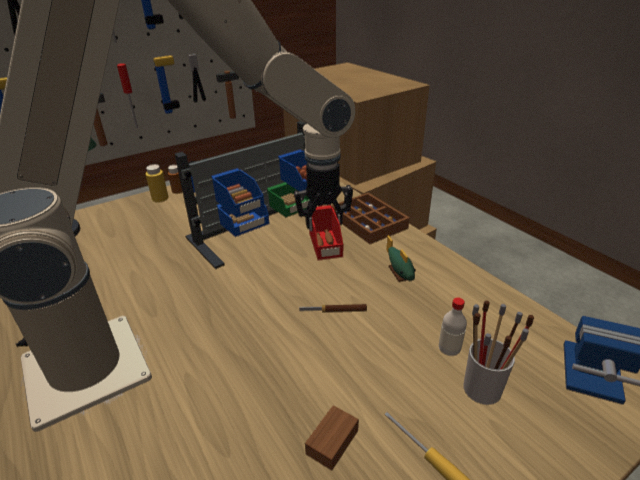

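```bash
python3 -m creep '{"claw":[40,40,40,40,40,40,40,40,40,40,40],"xyz":[[5,-2,-12],[17,-6,-24],[30,-11,-36],[43,-15,-48],[56,-20,-62],[68,-24,-62],[80,-29,-62],[93,-33,-62],[102,-37,-62],[105,-38,-62],[105,-38,-62]],"delta_rot":[[0,0,-0.03],[0,0,-0.08],[0,0,-0.13],[0,0,-0.19],[0,0,-0.25],[0,0,-0.31],[0,0,-0.37],[0,0,-0.42],[0,0,-0.459],[0,0,-0.459],[0,0,-0.459]]}'
python3 - <<'E'
from h import *
s=ctrl.sense(); print(s['ee_pos'],s['eef_rot'],s['wrist_force'])
im=ctrl.read_camera("wrist"); cv2.imwrite("pics/g.png",im[:,:,::-1])
E
```

```text
time: 4.8
ee_pos: [0.5873, 0.0808, 0.2313]
eef_rot: [-180.0, 0.0, 93.6]
wrist_force: [0.1, 0.5, -2.9]
finger_gap: 0.715
[0.58729555 0.08079478 0.23128565] [-1.79990232e+02  5.22703131e-03  9.36455142e+01] [ 0.13517258  0.52773194 -2.90840764]
```

View pics/g.png

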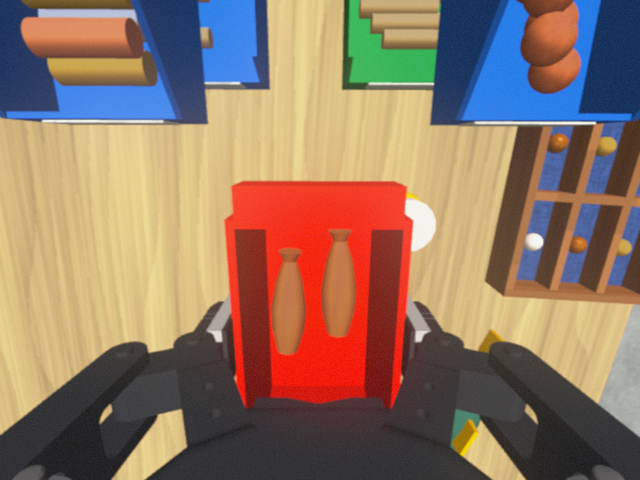

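Run:
```python
from h import *
from scipy.optimize import least_squares
p=ctrl.camera_params("wrist"); K=np.array(p["camera_matrix"]); Ti=np.linalg.inv(np.array(p["T_tool_cam"])); c=(K,Ti[:3,:3],Ti[:3,3])
M=np.array([[71,28,70],[71,-28,70],[60,31,70],[60,-31,70],[67,28,70],[67,-28,70]])[:4]/1000
P=np.array([[234,182],[404.5,182],[226,218],[411,218]])
# tool: x fwd, y = -biny, z = -binz
w=lambda q: np.c_[M[:,0]+q[0],-M[:,1]+q[1],-M[:,2]+q[2]]
f=lambda q:(proj(w(q),c)-P).ravel()
r=least_squares(f,[-.012,0,.06]); print("bin origin in tool mm",r.x*1000, np.round(r.fun,1))
# blue front corners at height: front rim z=38 above hung origin (0.139)
s=ctrl.sense(); cw=camT("wrist",s)
for px in [(206,124),(433,124),(5,120),(636,124)]: print(ray(px,.177,cw))
```

```text
bin origin in tool mm [-12.90201402   0.19706934  64.69383663] [-0.9  1.4  0.2  1.4  0.4 -1.4  0.4 -1.5]
[0.52870889 0.1568977  0.177     ]
[0.63690305 0.16369613 0.177     ]
[0.43320085 0.15269991 0.177     ]
[0.7336102  0.16977278 0.177     ]
```

```bash
python3 -m creep '{"claw":[40,40,40,40,40,40,40,40,40,40],"xyz":[[8,0,-3],[22,0,-4],[37,0,-4],[52,0,-4],[67,0,-4],[82,0,-4],[97,0,-4],[109,0,-4],[115,0,-4],[115,0,-4]],"delta_rot":[[0,0,0],[0,0,0],[0,0,0],[0,0,0],[0,0,0],[0,0,0],[0,0,0],[0,0,0],[0,0,0],[0,0,0]]}'
python3 - <<'E'
from h import *
s=ctrl.sense(); print(s['ee_pos'],s['eef_rot'],s['wrist_force'])
for n in ("wrist","scene"):
  im=ctrl.read_camera(n); cv2.imwrite(f"pics/i_{n}.png",im[:,:,::-1])
im=cv2.imread("pics/i_scene.png"); cv2.imwrite("pics/i_s.png",cv2.resize(im[120:290,360:540],None,fx=4,fy=3.5,interpolation=2))
E
```

```text
time: 5.85
ee_pos: [0.58, 0.1958, 0.2352]
eef_rot: [-180.0, 0.0, 93.7]
wrist_force: [0.0, -0.1, -2.3]
finger_gap: 0.714
[0.58001055 0.19579958 0.23523758] [-1.79998264e+02  2.61880884e-03  9.36724917e+01] [ 0.01429077 -0.06462875 -2.33047865]
```

View pics/i_wrist.png

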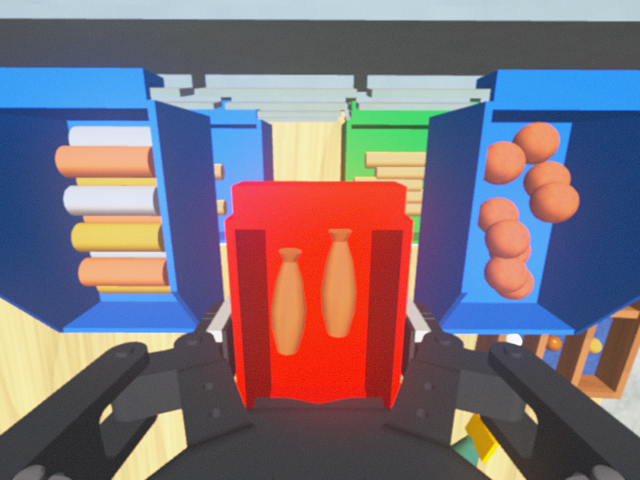

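View pics/i_s.png

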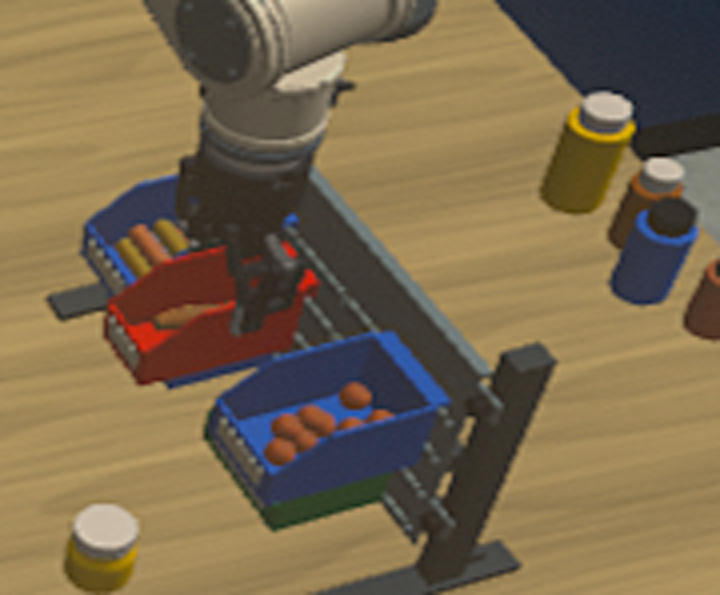

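Run:
```python
from h import *
s=ctrl.sense(); cw=camT("wrist",s)
for z in (.203,.209,.216):
  print(z,[np.round(ray(px,z,cw),4).tolist() for px in [(70,67),(570,70),(146,68),(496,71),(280,76)]])
print([np.round(ray(px,.255,cw),4).tolist() for px in [(320,20)]])
```

```text
0.203 [[0.4749, 0.2886, 0.203], [0.6742, 0.3001, 0.203], [0.5051, 0.2902, 0.203], [0.6448, 0.2978, 0.203], [0.5586, 0.2906, 0.203]]
0.209 [[0.4789, 0.2876, 0.209], [0.6703, 0.2986, 0.209], [0.508, 0.2891, 0.209], [0.642, 0.2965, 0.209], [0.5593, 0.2895, 0.209]]
0.216 [[0.4837, 0.2865, 0.216], [0.6657, 0.2969, 0.216], [0.5113, 0.2879, 0.216], [0.6388, 0.2949, 0.216], [0.5601, 0.2883, 0.216]]
[[0.5742, 0.2948, 0.255]]
```

```bash
python3 -m creep '{"claw":[40,40,40,40,40],"xyz":[[8,0,0],[16,0,0],[23,0,0],[28,0,0],[28,0,0]],"delta_rot":[[0,0,0],[0,0,0],[0,0,0],[0,0,0],[0,0,0]]}'
python3 -m creep '{"claw":[40,40,40,40,40,40],"xyz":[[0.5,0,0],[1,0,0],[1.5,0,0],[2,0,0],[2.5,0,0],[3,0,0]],"delta_rot":[[0,0,0],[0,0,0],[0,0,0],[0,0,0],[0,0,0],[0,0,0]]}'
python3 -m creep '{"claw":[40,40,40,40,40],"xyz":[[0.5,0,0],[1,0,0],[1.5,0,0],[2,0,0],[2,0,0]],"delta_rot":[[0,0,0],[0,0,0],[0,0,0],[0,0,0],[0,0,0]]}'
```

```text
time: 6.45
ee_pos: [0.5783, 0.2237, 0.2353]
eef_rot: [180.0, -0.0, 93.7]
wrist_force: [1.1, 0.2, -2.0]
finger_gap: 0.715
time: 7.05
ee_pos: [0.5781, 0.2258, 0.2353]
eef_rot: [-180.0, 0.0, 93.6]
wrist_force: [-0.3, -0.6, -3.1]
finger_gap: 0.715
time: 7.55
ee_pos: [0.578, 0.228, 0.2353]
eef_rot: [-180.0, 0.0, 93.6]
wrist_force: [0.4, 1.0, -3.4]
finger_gap: 0.717
```

```bash
python3 -m creep '{"claw":[40,40,40,40,40],"xyz":[[0.5,0,0],[1,0,0],[1.5,0,0],[2,0,0],[2,0,0]],"delta_rot":[[0,0,0],[0,0,0],[0,0,0],[0,0,0],[0,0,0]]}'
```

```text
time: 8.05
ee_pos: [0.5779, 0.2299, 0.2353]
eef_rot: [-180.0, -0.0, 93.6]
wrist_force: [-0.4, 1.3, -2.3]
finger_gap: 0.715
```

```bash
python3 -m creep '{"claw":[40,40,40],"xyz":[[0.5,0,0],[1,0,0],[1,0,0]],"delta_rot":[[0,0,0],[0,0,0],[0,0,0]]}'
```

```text
time: 8.35
ee_pos: [0.5779, 0.231, 0.2353]
eef_rot: [180.0, -0.0, 93.6]
wrist_force: [0.6, 0.4, -2.3]
finger_gap: 0.713
```

```bash
python3 -m creep '{"claw":[40,40,40],"xyz":[[0.5,0,0],[1,0,0],[1,0,0]],"delta_rot":[[0,0,0],[0,0,0],[0,0,0]]}'
```

```text
time: 8.65
ee_pos: [0.5778, 0.232, 0.2353]
eef_rot: [180.0, -0.0, 93.6]
wrist_force: [-0.3, -0.0, -2.0]
finger_gap: 0.713
```

```bash
python3 -m creep '{"claw":[40,40,40],"xyz":[[0.5,0,0],[1,0,0],[1,0,0]],"delta_rot":[[0,0,0],[0,0,0],[0,0,0]]}'
```

```text
time: 8.95
ee_pos: [0.5777, 0.2329, 0.2353]
eef_rot: [180.0, -0.0, 93.6]
wrist_force: [0.3, -0.3, -2.8]
finger_gap: 0.719
```

```bash
python3 -m creep '{"claw":[40,40,40],"xyz":[[0.5,0,0],[1,0,0],[1,0,0]],"delta_rot":[[0,0,0],[0,0,0],[0,0,0]]}'
```

```text
time: 9.25
ee_pos: [0.5776, 0.2339, 0.2353]
eef_rot: [-180.0, -0.0, 93.6]
wrist_force: [0.7, -0.6, -3.0]
finger_gap: 0.719
```

Still free; continuing one step at a time.

```bash
python3 -m creep '{"claw":[40,40,40],"xyz":[[0.4,0,0],[0.8,0,0],[0.8,0,0]],"delta_rot":[[0,0,0],[0,0,0],[0,0,0]]}'
```

```text
time: 9.55
ee_pos: [0.5776, 0.2347, 0.2354]
eef_rot: [180.0, -0.0, 93.6]
wrist_force: [0.8, 0.2, -1.9]
finger_gap: 0.716
```

```bash
python3 -m creep '{"claw":[40,40,40],"xyz":[[0.3,0,0],[0.5,0,0],[0.5,0,0]],"delta_rot":[[0,0,0],[0,0,0],[0,0,0]]}'
```

```text
time: 9.85
ee_pos: [0.5776, 0.2352, 0.2353]
eef_rot: [180.0, -0.0, 93.6]
wrist_force: [0.9, -0.2, -2.3]
finger_gap: 0.715
```

```bash
python3 -m creep '{"claw":[40,40,40],"xyz":[[0.3,0,0],[0.6,0,0],[0.6,0,0]],"delta_rot":[[0,0,0],[0,0,0],[0,0,0]]}'
```

```text
time: 10.15
ee_pos: [0.5775, 0.2358, 0.2353]
eef_rot: [-180.0, 0.0, 93.6]
wrist_force: [0.7, -0.8, -2.9]
finger_gap: 0.714
```

```bash
python3 -m creep '{"claw":[40,40,40],"xyz":[[0.3,0,0],[0.6,0,0],[0.6,0,0]],"delta_rot":[[0,0,0],[0,0,0],[0,0,0]]}'
```

```text
time: 10.45
ee_pos: [0.5775, 0.2364, 0.2353]
eef_rot: [-180.0, 0.0, 93.6]
wrist_force: [-0.5, 0.7, -2.3]
finger_gap: 0.715
```

Run:
```python
from h import *
s=ctrl.sense(); print(s['ee_pos'],s['wrist_force'])
im=ctrl.read_camera("wrist"); cv2.imwrite("pics/j.png",im[:,:,::-1])
```

```text
[0.57748195 0.2364139  0.23529129] [-0.53807135  0.65631634 -2.2840593 ]
```

View pics/j.png

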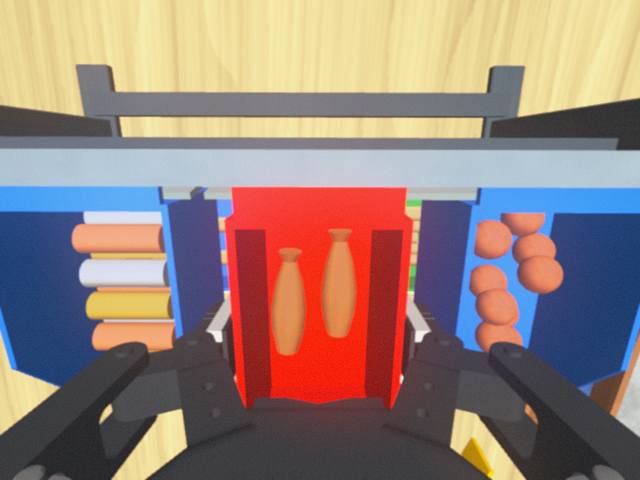

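```bash
python3 -m creep '{"claw":[40,40,40],"xyz":[[0.3,0,0],[0.6,0,0],[0.6,0,0]],"delta_rot":[[0,0,0],[0,0,0],[0,0,0]]}'
```

```text
time: 10.8
ee_pos: [0.5775, 0.237, 0.2353]
eef_rot: [180.0, 0.0, 93.6]
wrist_force: [0.2, 0.4, -3.1]
finger_gap: 0.714
```

```bash
python3 -m creep '{"claw":[40,40,40],"xyz":[[0.3,0,0],[0.6,0,0],[0.6,0,0]],"delta_rot":[[0,0,0],[0,0,0],[0,0,0]]}'
```

```text
time: 11.1
ee_pos: [0.5774, 0.2376, 0.2353]
eef_rot: [180.0, -0.0, 93.6]
wrist_force: [0.2, -0.4, -2.4]
finger_gap: 0.714
```

```bash
python3 -m creep '{"claw":[40,40,40],"xyz":[[0.3,0,0],[0.6,0,0],[0.6,0,0]],"delta_rot":[[0,0,0],[0,0,0],[0,0,0]]}'
```

```text
time: 11.4
ee_pos: [0.5774, 0.2377, 0.2353]
eef_rot: [-180.0, 0.0, 93.6]
wrist_force: [0.6, -3.9, -2.7]
finger_gap: 0.719
```

```bash
python3 -m creep '{"claw":[40,40,40],"xyz":[[0.3,0,0],[0.6,0,0],[0.6,0,0]],"delta_rot":[[0,0,0],[0,0,0],[0,0,0]]}'
```

```text
time: 11.7
ee_pos: [0.5774, 0.2377, 0.2353]
eef_rot: [-180.0, 0.1, 93.6]
wrist_force: [0.7, -6.6, -1.1]
finger_gap: 0.711
```

```bash
python3 -m creep '{"claw":[40,40,40,40],"xyz":[[-1,0,0],[-1.9,0,0],[-1.9,0,0],[-1.9,0,0]],"delta_rot":[[0,0,0],[0,0,0],[0,0,0],[0,0,0]]}'
```

```text
time: 12.1
ee_pos: [0.5774, 0.2372, 0.2353]
eef_rot: [180.0, -0.0, 93.6]
wrist_force: [0.5, -0.7, -3.4]
finger_gap: 0.716
```

```bash
python3 -m creep '{"claw":[40,40,40,40,40,40,40,40],"xyz":[[0,0,1.5],[0,0,3],[0,0,4.5],[0,0,6],[0,0,7],[0,0,8],[0,0,9],[0,0,9]],"delta_rot":[[0,0,0],[0,0,0],[0,0,0],[0,0,0],[0,0,0],[0,0,0],[0,0,0],[0,0,0]]}'
```

```text
time: 12.9
ee_pos: [0.5774, 0.2368, 0.2262]
eef_rot: [-180.0, 0.0, 93.6]
wrist_force: [0.2, 0.6, -3.1]
finger_gap: 0.714
```

```bash
python3 -m creep '{"claw":[40,40,40,40,40],"xyz":[[0,0,0.8],[0,0,1.6],[0,0,2.4],[0,0,3],[0,0,3]],"delta_rot":[[0,0,0],[0,0,0],[0,0,0],[0,0,0],[0,0,0]]}'
```

```text
time: 13.4
ee_pos: [0.5774, 0.2369, 0.2232]
eef_rot: [-180.0, 0.0, 93.6]
wrist_force: [0.7, 0.6, -3.7]
finger_gap: 0.715
```

```bash
python3 -m creep '{"claw":[40,40,40,40,40],"xyz":[[0,0,0.7],[0,0,1.4],[0,0,2],[0,0,2.5],[0,0,2.5]],"delta_rot":[[0,0,0],[0,0,0],[0,0,0],[0,0,0],[0,0,0]]}'
```

```text
time: 13.9
ee_pos: [0.5774, 0.2368, 0.2207]
eef_rot: [-180.0, 0.0, 93.6]
wrist_force: [-0.3, -0.6, -2.6]
finger_gap: 0.717
```

```bash
python3 -m creep '{"claw":[40,40,40,40,40],"xyz":[[0,0,0.5],[0,0,1],[0,0,1.5],[0,0,2],[0,0,2]],"delta_rot":[[0,0,0],[0,0,0],[0,0,0],[0,0,0],[0,0,0]]}'
```

```text
time: 14.4
ee_pos: [0.5774, 0.2368, 0.2187]
eef_rot: [-180.0, 0.0, 93.6]
wrist_force: [-0.4, 0.5, -2.8]
finger_gap: 0.714
```

```bash
python3 -m creep '{"claw":[40,40,40,40,40],"xyz":[[0,0,0.5],[0,0,1],[0,0,1.5],[0,0,2],[0,0,2]],"delta_rot":[[0,0,0],[0,0,0],[0,0,0],[0,0,0],[0,0,0]]}'
```

```text
time: 14.9
ee_pos: [0.5774, 0.2368, 0.2167]
eef_rot: [-180.0, 0.0, 93.6]
wrist_force: [-0.2, 0.7, -2.7]
finger_gap: 0.717
```

```bash
python3 -m creep '{"claw":[40,40,40,40,40],"xyz":[[0,0,0.5],[0,0,1],[0,0,1.5],[0,0,2],[0,0,2]],"delta_rot":[[0,0,0],[0,0,0],[0,0,0],[0,0,0],[0,0,0]]}'
```

```text
time: 15.4
ee_pos: [0.5774, 0.2368, 0.2147]
eef_rot: [-180.0, 0.0, 93.6]
wrist_force: [0.9, -0.3, -2.6]
finger_gap: 0.72
```

```bash
python3 -m creep '{"claw":[40,40,40,40,40],"xyz":[[0,0,0.5],[0,0,1],[0,0,1.5],[0,0,2],[0,0,2]],"delta_rot":[[0,0,0],[0,0,0],[0,0,0],[0,0,0],[0,0,0]]}'
```

```text
time: 15.9
ee_pos: [0.5774, 0.2369, 0.2127]
eef_rot: [-180.0, 0.0, 93.6]
wrist_force: [1.4, -0.2, -2.7]
finger_gap: 0.713
```

```bash
python3 -m creep '{"claw":[40,40,40,40],"xyz":[[0,0,0.5],[0,0,1],[0,0,1.5],[0,0,1.5]],"delta_rot":[[0,0,0],[0,0,0],[0,0,0],[0,0,0]]}'
```

```text
time: 16.3
ee_pos: [0.5774, 0.2368, 0.2112]
eef_rot: [-180.0, 0.0, 93.6]
wrist_force: [0.2, -0.2, -2.3]
finger_gap: 0.719
```

```bash
python3 -m creep '{"claw":[40,40,40,40],"xyz":[[0,0,0.5],[0,0,1],[0,0,1.5],[0,0,1.5]],"delta_rot":[[0,0,0],[0,0,0],[0,0,0],[0,0,0]]}'
```

```text
time: 16.7
ee_pos: [0.5774, 0.2369, 0.2097]
eef_rot: [-180.0, 0.0, 93.6]
wrist_force: [0.1, -0.0, -2.9]
finger_gap: 0.72
```

```bash
python3 -m creep '{"claw":[40,40,40,40],"xyz":[[0,0,0.5],[0,0,1],[0,0,1.5],[0,0,1.5]],"delta_rot":[[0,0,0],[0,0,0],[0,0,0],[0,0,0]]}'
```

```text
time: 17.1
ee_pos: [0.5774, 0.2368, 0.2082]
eef_rot: [-180.0, 0.0, 93.6]
wrist_force: [-0.5, 0.1, -2.3]
finger_gap: 0.716
```

```bash
python3 -m creep '{"claw":[40,40,40],"xyz":[[0,0,0.5],[0,0,1],[0,0,1]],"delta_rot":[[0,0,0],[0,0,0],[0,0,0]]}'
```

```text
time: 17.4
ee_pos: [0.5774, 0.2368, 0.2072]
eef_rot: [-180.0, 0.0, 93.6]
wrist_force: [0.5, 0.1, -3.3]
finger_gap: 0.716
```

```bash
python3 -m creep '{"claw":[40,40,40],"xyz":[[0,0,0.5],[0,0,1],[0,0,1]],"delta_rot":[[0,0,0],[0,0,0],[0,0,0]]}'
```

```text
time: 17.7
ee_pos: [0.5774, 0.2368, 0.2062]
eef_rot: [-180.0, 0.0, 93.6]
wrist_force: [0.7, 0.5, -3.6]
finger_gap: 0.72
```

```bash
python3 -m creep '{"claw":[40,40,40],"xyz":[[0,0,0.5],[0,0,1],[0,0,1]],"delta_rot":[[0,0,0],[0,0,0],[0,0,0]]}'
```

```text
time: 18.0
ee_pos: [0.5774, 0.2368, 0.2052]
eef_rot: [-180.0, 0.0, 93.6]
wrist_force: [0.9, -0.4, -3.0]
finger_gap: 0.715
```

```bash
python3 -m creep '{"claw":[40,40,40],"xyz":[[0,0,0.4],[0,0,0.8],[0,0,0.8]],"delta_rot":[[0,0,0],[0,0,0],[0,0,0]]}'
```

```text
time: 18.3
ee_pos: [0.5774, 0.2369, 0.2045]
eef_rot: [-180.0, 0.0, 93.6]
wrist_force: [0.8, 0.2, -2.5]
finger_gap: 0.714
```

```bash
python3 -m creep '{"claw":[40,40,40],"xyz":[[0,0,0.4],[0,0,0.8],[0,0,0.8]],"delta_rot":[[0,0,0],[0,0,0],[0,0,0]]}'
```

```text
time: 18.6
ee_pos: [0.5774, 0.2369, 0.2036]
eef_rot: [-180.0, 0.0, 93.6]
wrist_force: [0.2, 0.3, -2.5]
finger_gap: 0.72
```

```bash
python3 -m creep '{"claw":[40,40,40],"xyz":[[0,0,0.4],[0,0,0.8],[0,0,0.8]],"delta_rot":[[0,0,0],[0,0,0],[0,0,0]]}'
```

```text
time: 18.9
ee_pos: [0.5774, 0.2368, 0.2028]
eef_rot: [-180.0, 0.0, 93.6]
wrist_force: [-0.6, -0.2, -3.6]
finger_gap: 0.716
```

```bash
python3 -m creep '{"claw":[40,40,40],"xyz":[[0,0,0.4],[0,0,0.8],[0,0,0.8]],"delta_rot":[[0,0,0],[0,0,0],[0,0,0]]}'
```

```text
time: 19.2
ee_pos: [0.5775, 0.2369, 0.2025]
eef_rot: [180.0, -0.0, 93.6]
wrist_force: [-1.1, -0.6, 1.4]
finger_gap: 0.72
```

Run:
```python
from h import *
for n in ("wrist","scene","side"):
  im=ctrl.read_camera(n); cv2.imwrite(f"pics/k_{n}.png",im[:,:,::-1])
a=cv2.resize(cv2.imread("pics/k_scene.png")[130:280,380:500],None,fx=3.3,fy=3.6,interpolation=2)
b=cv2.resize(cv2.imread("pics/k_side.png")[130:250,200:340],None,fx=2.8,fy=4.5,interpolation=2)
cv2.imwrite("pics/k.png",np.hstack([a,b]))
print(ctrl.sense()['wrist_force'],a.shape,b.shape)
```

```text
[-1.78736044 -1.15639014  1.81291518] (540, 396, 3) (540, 392, 3)
```

View pics/k.png

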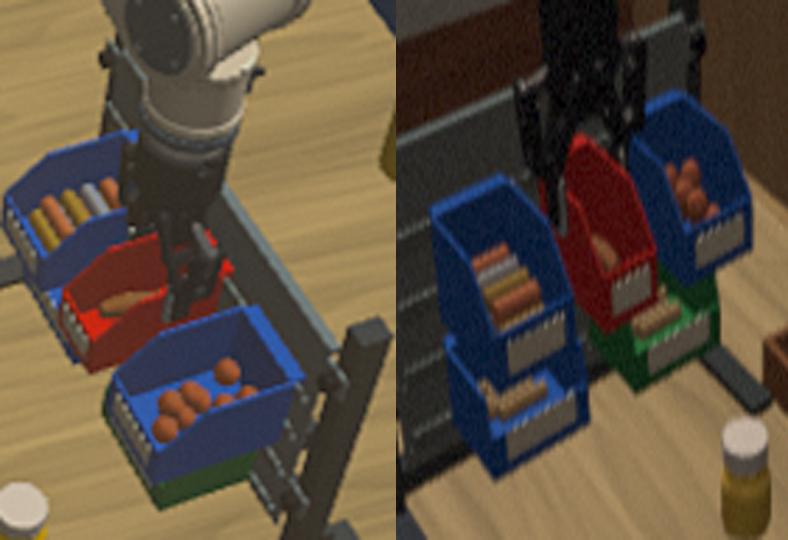

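View pics/k_wrist.png

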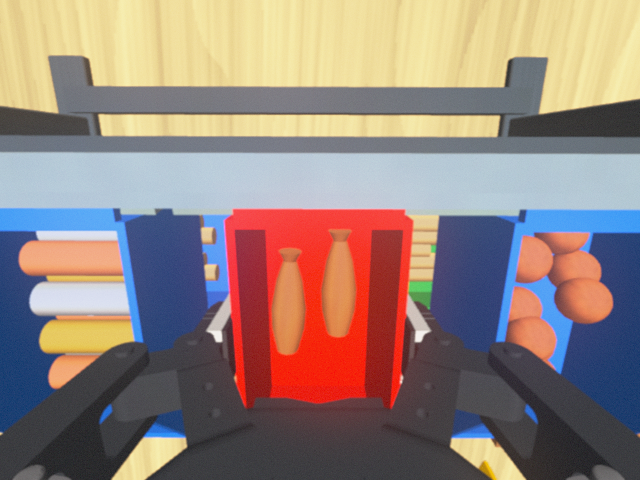

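```bash
python3 -m creep '{"claw":[40,40,40,40,40,40],"xyz":[[-0.4,0,0],[-0.8,0,0],[-1.2,0,0],[-1.6,0,0],[-2,0,0],[-2,0,0]],"delta_rot":[[0,0,0],[0,0,0],[0,0,0],[0,0,0],[0,0,0],[0,0,0]]}'
```

```text
time: 19.95
ee_pos: [0.5778, 0.2361, 0.2023]
eef_rot: [179.9, -0.1, 93.6]
wrist_force: [-0.9, 7.3, 1.2]
finger_gap: 0.715
```

```bash
python3 -m creep '{"claw":[40,40,40,40],"xyz":[[0.5,0,0],[1,0,0],[1.4,0,0],[1.4,0,0]],"delta_rot":[[0,0,0],[0,0,0],[0,0,0],[0,0,0]]}'
```

```text
time: 20.35
ee_pos: [0.5778, 0.2362, 0.2023]
eef_rot: [180.0, -0.0, 93.6]
wrist_force: [0.0, 1.1, 2.4]
finger_gap: 0.715
```

```bash
python3 -m creep '{"claw":[74,78,82,85,85,85,85],"xyz":[[0,0,0],[0,0,0],[0,0,0],[0,0,0],[0,0,0],[0,0,0],[0,0,0]],"delta_rot":[[0,0,0],[0,0,0],[0,0,0],[0,0,0],[0,0,0],[0,0,0],[0,0,0]]}'
python3 - <<'E'
from h import *
for n in ("wrist","scene","side"):
  im=ctrl.read_camera(n); cv2.imwrite(f"pics/l_{n}.png",im[:,:,::-1])
E
```

```text
time: 21.05
ee_pos: [0.5775, 0.2362, 0.2021]
eef_rot: [-180.0, 0.0, 93.6]
wrist_force: [-0.9, 0.5, -0.3]
finger_gap: 0.851
```

View pics/l_wrist.png

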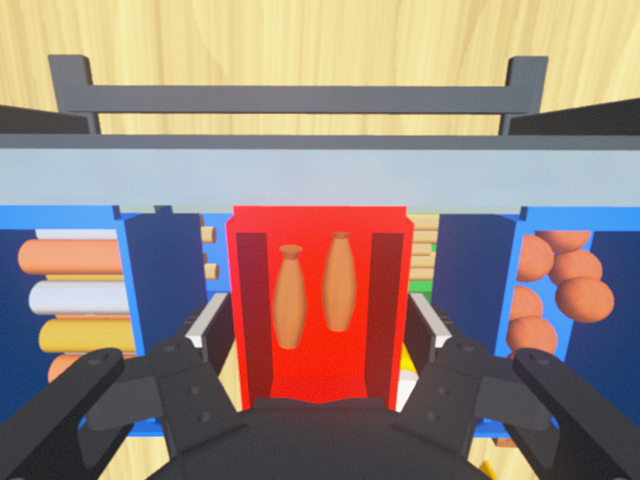

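```bash
python3 -m creep '{"claw":[85,85,85,85,85,85,85,85,85,85],"xyz":[[0,0,-3],[0,0,-8],[0,0,-15],[0,0,-25],[0,0,-40],[0,0,-60],[0,0,-80],[-30,0,-110],[-60,0,-140],[-60,0,-140]],"delta_rot":[[0,0,0],[0,0,0],[0,0,0],[0,0,0],[0,0,0],[0,0,0],[0,0,0],[0,0,0],[0,0,0],[0,0,0]]}'
python3 - <<'E'
from h import *
for n in ("wrist","scene","side"):
  im=ctrl.read_camera(n); cv2.imwrite(f"pics/m_{n}.png",im[:,:,::-1])
a=cv2.resize(cv2.imread("pics/m_scene.png")[130:280,380:500],None,fx=3.3,fy=3.6,interpolation=2)
b=cv2.resize(cv2.imread("pics/m_side.png")[130:250,200:340],None,fx=2.8,fy=4.5,interpolation=2)
cv2.imwrite("pics/m.png",np.hstack([a,b]))
E
```

```text
time: 22.2
ee_pos: [0.5835, 0.1744, 0.3483]
eef_rot: [179.5, -0.1, 93.5]
wrist_force: [0.5, 0.2, 0.3]
finger_gap: 0.852
```

View pics/m.png

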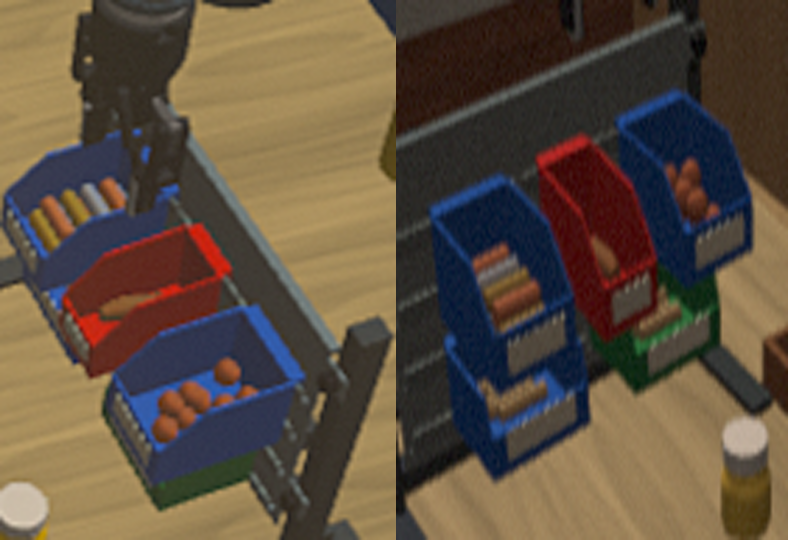

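View pics/m_wrist.png

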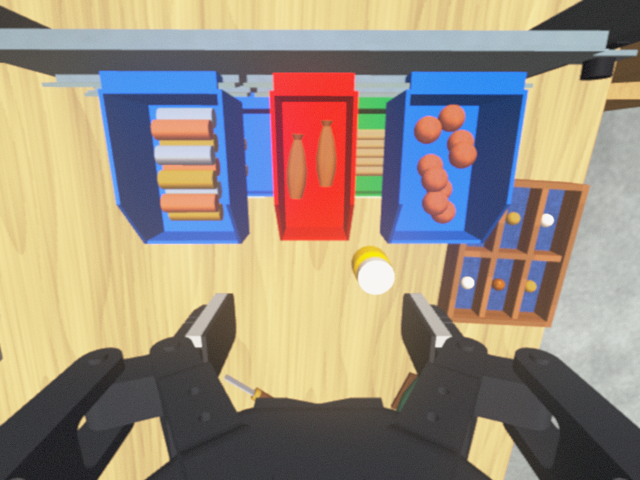

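View pics/m_side.png

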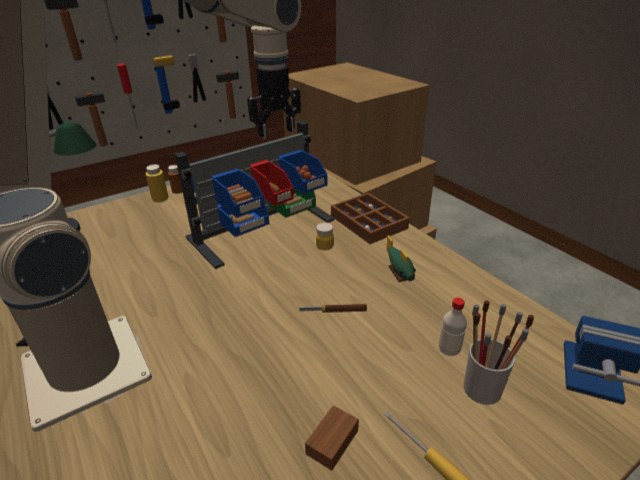

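```bash
python3 -c "
from rig import ctrl
print(ctrl.hand_in(), ctrl.sense()['time'])"
```

```text
the job is handed in; nothing more can be done
the job is handed in; nothing more can be done
```

The red bin hangs in the gap between the two blue bins on the top row, with both blanks still in it. I handed the job in at about 22 s.

- **Finding the sheet:** I brought the lip in above the louver and felt for the face; the highest reading was about 6.6 N. Then I backed off about 1 mm and lowered the bin slowly.
- **Catching the lip:** The web met the louver edge about where expected. The vertical force went from about −2.8 N, the bin's weight, to +1.4 N, so the rack was carrying it. A gentle 2 mm pull back was blocked at 7.3 N, which showed the hook was caught. Only then did I open the fingers and lift clear.
- **Last checks:** In the final pictures the bin is in line with the blue bins, centred in the gap and level with their rims. The items I could see on the bench stayed put, and the gripper was clear of everything with force readings near zero.

No check failed. The face was about 2 mm farther back than the camera estimate, and the bin's height in the grip differed by about 4 mm between two estimates, so I relied on the contact readings.

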